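# Build the sieve stack on the shaker

### The arm

A 6-joint arm with a two-finger parallel gripper is mounted at the origin on a cart in front of the work surface, level with it; the furniture and walls round the work are solid. World frame = base frame: x ahead of the robot, y to its left, z up, the work surface at z = 0. Lengths are in mm, angles in rad, forces in N, time in s.
With the tool pointing down it reaches from about 275 to 750 mm from the base axis. Payload 10.2 kg.
Tool frame: the origin (TCP) lies on the centre line of the jaws, within the pads' length; the fingertips stand 8 mm ahead of it and the grasp point (between the pads) lies 11 mm behind it; x points along the fingers, y is the direction in which the jaws open and shut, and the axes are right-handed (so a half turn about x gives the same grasp; the last joint's range is limited). The gripper opens to 85 mm and grips with 20 to 120 N. Pads are 22 mm wide; open, the fingers measure 114 mm over their backs; the gripper's body (76 mm by 85 mm) begins 54 mm behind the grasp point. The pads swing forward as they close: fully open they stand 13 mm farther back than shut.
Start: joints at [-1.444, 0.313, 1.498, -0, 1.331, -0.223], TCP at [179.91, -493.218, 239.294] pointing down, gripper open.
Joint ranges: [-2.94, 2.94], [-0.97, 2.17], [0.19, 2.56], [-1.23, 4.37], [0.02, 3.11], [-2.88, 2.88]. Speed limits (rad/s): [2.39, 2.39, 3.01, 3.14, 3.14, 3.14].

### API

Orientations are given as a unit quaternion [w, x, y, z].
In Python, from rig import ctrl, vision, workorder gives the robot as it stands. The module is installed in compiled form; this text tells all that it offers.
- The arm moves only by the shell command python3 -m jog 'ROWS' [OPENING] [FORCE]. ROWS is JSON, a list that holds one entry, the list of rows, each a list of 6 numbers: the shift along the tool's x, y, z in m, then the turn, a rotation vector about the tool's x, y, z in rad. A call has 1 to 12 rows; each row shifts and turns the commanded pose from where the row before left it, along the tool's axes as they then stand; what a row does not reach is not made up. A row lasts 1/8 s, in which the tool goes at most 62.5 mm and 10.7 degrees, less where a joint would pass 70% of its speed; a pose out of reach is approached as far as the arm can. A call is refused whole if a number of a shift passes 0.0625 or a number of a turn 0.188, either way. A call with a gripper value outside its range is refused whole. OPENING is the closure in counts, from 0 (fully open) to 255 (shut), set as the call begins (- or left out, the last holds). The fingers move at their own pace and stop on an object; FORCE is the grip in N (left out, the last holds). Time passes only in rows, so rows that do not move let the fingers close. It gives the time, the measured TCP pose, the force and the opening at its end, in the units of the state.
- ctrl.sense(): the state, without advancing time (a new reading comes with each control period).
- vision.capture(name): name is "side" or "top"; returns a dict with "image" (480x640x3 uint8, red, green, blue), "mtx" (3x3 intrinsics, pixels), "k1" (the pictures are not rectified: a ray, as slopes to the right and down, at radius r is drawn at 1 + k1 r^2 times it, then the intrinsics apply), "R" (3x3) and "t" (3): a world point X has camera coordinates R X + t. Camera axes: x right, y down, z forward; pixel columns grow to the right and rows downward; lengths in mm; the calibration is good to about 2 mm. A picture is of the moment at which its call begins. There is no depth.
- workorder.finish_job(): hands the job in, once; it reports no verdict.
The state is a dict: "time_s": time; "joints": joint angles; "dq": joint speeds; "tau": joint torques, N m; "eef_pos": TCP position; "ee_rot": TCP orientation; "force": force on the tool from outside, world axes, zero at the start; "wrist_torque": the same for the moment, N m; "grip_width": opening from 0.0 (shut) to 1.0 (fully open).
Only numpy, scipy, OpenCV 4.12 (cv2) and the standard library are available. Lean on these libraries where they do the work, as an engineer would, in place of code of your own. Each camera call takes 0.05 s, during which the arm holds its last target.

### The job

Build the sieve stack on the shaker, one part at a time from the bottom up: first the pan with the closed floor in the shaker's ring, then the fine-meshed sieve, then the coarse-meshed sieve, then the lid. Every part must sit level and fully nested in the one below; leave the finished stack standing free, and leave the other things on the bench where they are.

Things in the scene. Friction and masses are not known exactly. Their poses are not given: they have to be found in the camera images.
- pan_mid (a point): Collecting pan: round steel cup, closed smooth floor, no mesh; 60 mm across, 36 mm tall (the shortest cup), wall 3 mm. Point: on its axis, 18 mm above its underside. Lowest 8 mm: foot tapering from 50 to 43 mm across, drops into the 54 mm rim (or ring) below until the part rests on that rim; stands on it at the start. Straight wall from 8 mm up to the top: grip across it. About 0.1 kg, loose.
- fine_sieve_mid (a point): Fine sieve: round steel cup, floor of close fine wire mesh (2.6 mm spacing); 60 mm across, 42 mm tall, wall 3 mm. Point: on its axis, 21 mm above its underside. Lowest 8 mm: foot tapering from 50 to 43 mm across, drops into the 54 mm rim (or ring) below until the part rests on that rim; stands on it at the start. Straight wall from 8 mm up to the top: grip across it. About 0.1 kg, loose.
- coarse_sieve_mid (a point): Coarse sieve: round steel cup, floor an open wire grid (12 mm spacing); 60 mm across, 60 mm tall (the tallest cup), wall 3 mm. Point: on its axis, 30 mm above its underside. Lowest 8 mm: foot tapering from 50 to 43 mm across, drops into the 54 mm rim (or ring) below until the part rests on that rim; stands on it at the start. Straight wall from 8 mm up to the top: grip across it. About 0.1 kg, loose.
- lid_mid (a point): Lid: round steel disc 60 mm across, from 8 to 12 mm above its underside, with a black upright knob, 21 mm across, from 12 to 40 mm: grip the knob. Point: on its axis in the knob, 26 mm above the underside. Lowest 8 mm: foot tapering from 50 to 43 mm across, drops into the 54 mm rim (or ring) below until the part rests on that rim; stands on it at the start. About 0.08 kg, loose.
- shaker_ring (a point): Ring of the sieve shaker: centre of its top edge, 58 mm above the bench; 62 mm across outside, 54 mm inside, 12 mm deep, steel. The shaker is a fixed grey box 130 x 120 mm, 38 mm high, dial in front, the ring on a round plate in its middle. A nested part has its underside 8 mm below the rim it rests on.
- timer: Bystander: white bench timer 52 x 72 x 34 mm; origin at its underside. Not to be moved.
- tally_counter: Bystander: small white round hand counter with a finger ring, 66 x 56 x 28 mm; origin at its underside. Not to be moved.
- oil_bottle: Bystander: small amber bottle with black cap, 31 mm across, 68 mm tall; origin at its underside. Not to be moved.
- objective_case: Bystander: upright amber and black screw case, 38 mm across, 63 mm tall; origin at its underside. Not to be moved.
- petri: Bystander: closed flat petri dish, 90 mm across, 14 mm tall; origin at its underside. Not to be moved.

How it is judged (in metres and radians):
On the way, in this order (a step that is already met when the one before it is completed fails the run):
1. the pan sits nested in the shaker's ring (horizontal distance between pan_mid and shaker_ring below 0.006 m and z of pan_mid in the frame of shaker_ring between 0.007 and 0.013 m and angle between pan_mid's own z axis and vertical below 0.08 rad), for 0.2 s.
2. the fine sieve sits nested on the pan (all of step 1 and horizontal distance between fine_sieve_mid and pan_mid below 0.006 m and z of fine_sieve_mid in the frame of pan_mid between 0.028 and 0.034 m and angle between fine_sieve_mid's own z axis and vertical below 0.08 rad), for 0.2 s.
3. the coarse sieve sits nested on the fine sieve (all of step 2 and horizontal distance between coarse_sieve_mid and fine_sieve_mid below 0.006 m and z of coarse_sieve_mid in the frame of fine_sieve_mid between 0.04 and 0.046 m and angle between coarse_sieve_mid's own z axis and vertical below 0.08 rad), for 0.2 s.
4. the lid sits nested on the coarse sieve (all of step 3 and horizontal distance between lid_mid and coarse_sieve_mid below 0.006 m and z of lid_mid in the frame of coarse_sieve_mid between 0.045 and 0.051 m and angle between lid_mid's own z axis and vertical below 0.08 rad), for 0.2 s.
At the end, for the whole second after the job is handed in: Pan in the shaker's ring, fine sieve on it, coarse sieve on that, lid on top: each within 6 mm of the axis of the one below and within 3 mm of its nested height, tilted less than 0.08 rad, at rest (all of step 4 and linear speed of each of pan, fine_sieve, coarse_sieve, lid below 0.01 m/s); the robot touches nothing.
It fails at once if the timer is moved more than 20 mm (distance of timer from where it was at the start of the episode above 0.02 m).
It fails at once if the tally counter is moved more than 20 mm (distance of tally_counter from where it was at the start of the episode above 0.02 m).
It fails at once if the oil bottle is moved more than 20 mm (distance of oil_bottle from where it was at the start of the episode above 0.02 m).
It fails at once if the objective case is moved more than 20 mm (distance of objective_case from where it was at the start of the episode above 0.02 m).
It fails at once if the petri is moved more than 20 mm (distance of petri from where it was at the start of the episode above 0.02 m).
It also fails if it takes over 96 s, if anything falls off the work surface, if the arm or the gripper's body presses on something with over 40 N, if the wrist force passes 120 N, or if a joint passes its speed limit or range.

## Working session

There is one attempt and no reset: what is moved stays moved. The work goes in short steps, Python scripts to look and compute and a shell command to move; the robot and the scene stay as the last step left them, time stands still between calls to the robot, and variables do not carry over. Pictures are saved under pics/ and viewed, and the job is handed in when it is done.

```bash
mkdir -p pics; cat > h.py <<'E'
import numpy as np, cv2
from rig import ctrl, vision, workorder
def cap(n,f):
    c=vision.capture(n); cv2.imwrite('pics/'+f+'.png',c['image'][:,:,::-1]); np.savez('pics/'+f+'.npz',**c); return c
def ld(f): return dict(np.load('pics/'+f+'.npz'))
def ray(c,u,v):
    K=c['mtx'];k=float(c['k1'])
    d=np.array([(u-K[0,2])/K[0,0],(v-K[1,2])/K[1,1]]);s=d.copy()
    for _ in range(30): s=d/(1+k*(s@s))
    R=c['R'];o=-R.T@c['t'];return o,R.T@np.array([s[0],s[1],1])
def onz(c,u,v,z):
    o,d=ray(c,u,v);return o+d*(z-o[2])/d[2]
def proj(c,X):
    p=c['R']@np.array(X,float)+c['t'];s=p[:2]/p[2];s=s*(1+float(c['k1'])*(s@s));K=c['mtx']
    return np.array([K[0,0]*s[0]+K[0,2],K[1,1]*s[1]+K[1,2]])
E
python3 - <<'E'
from h import *
for n in('top','side'):
    c=cap(n,n+'0'); print(n,c['mtx'].round(1).tolist(),c['k1'],(-c['R'].T@c['t']).round(0),c['R'].round(2).tolist())
print(ctrl.sense())
E
```

```text
top [[616.9, 0.0, 320.1], [0.0, 616.9, 232.6], [0.0, 0.0, 1.0]] -0.2071977084074719 [ 188.    3. 1469.] [[-0.0, -1.0, 0.0], [-0.98, 0.0, -0.21], [0.21, -0.0, -0.98]]
side [[564.8, 0.0, 320.5], [0.0, 564.8, 237.8], [0.0, 0.0, 1.0]] -0.04064913391747806 [  128. -1085.   576.] [[0.95, -0.32, -0.02], [-0.15, -0.38, -0.91], [0.28, 0.86, -0.41]]
{'time_s': 0.1, 'joints': array([-1.44436992e+00,  3.13345677e-01,  1.49834343e+00,  3.73111167e-05,
        1.33102592e+00, -2.23383157e-01]), 'dq': array([-0.00226809, -0.00064081, -0.00363865, -0.00099211,  0.00021168,
        0.00109192]), 'tau': array([ 3.14620171e-03, -4.12899649e+01, -2.60144770e+01, -1.47405262e-04,
        2.97737446e-03, -1.87954748e-05]), 'eef_pos': array([ 179.90446486, -492.97888014,  238.82371439]), 'ee_rot': array([ 0.1226479 ,  0.696351  ,  0.12343936, -0.69628694]), 'force': array([ 0.17838075,  0.42907739, -0.08546929]), 'wrist_torque': array([0.01019447, 0.04945625, 0.02183676]), 'grip_width': 1.0017515597084672}
```

View pics/top0.png

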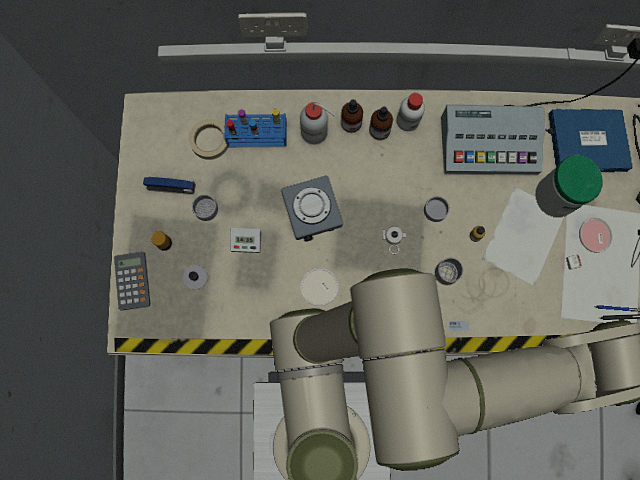

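View pics/side0.png

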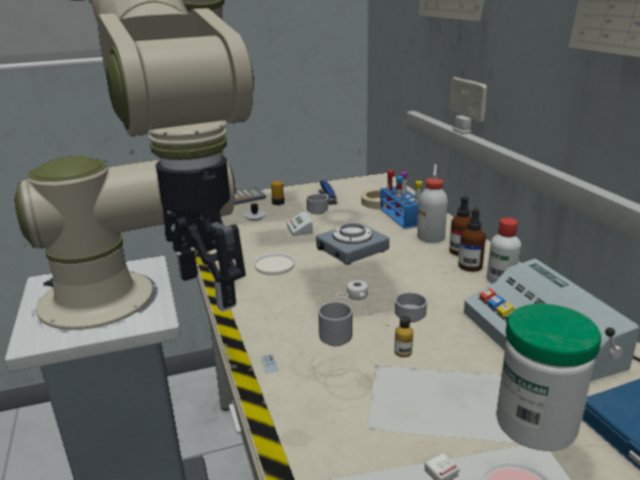

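```bash
python3 - <<'E'
import cv2,numpy as np
a=cv2.imread('pics/top0.png');s=cv2.imread('pics/side0.png')
P=[(205,208),(436,209),(448,271),(195,277),(311,205),(160,240)]
S=[(317,203),(410,306),(335,322),(255,212),(352,238),(278,192)]
f=lambda im,p,r:cv2.resize(im[p[1]-r:p[1]+r,p[0]-r:p[0]+r],(260,260),interpolation=cv2.INTER_CUBIC)
g=np.vstack([np.hstack([f(a,p,32 if i==4 else 20) for i,p in enumerate(P[k:k+3],k)]) for k in(0,3)])
cv2.imwrite('pics/z1.png',g)
g=np.vstack([np.hstack([f(s,p,40 if i==4 else 26) for i,p in enumerate(S[k:k+3],k)]) for k in(0,3)])
cv2.imwrite('pics/z2.png',g)
E
```

```text
(no output)
```

View pics/z1.png

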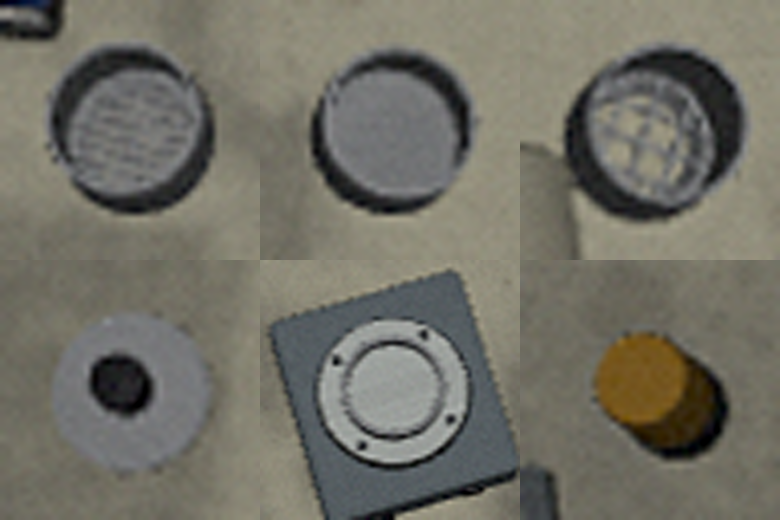

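View pics/z2.png

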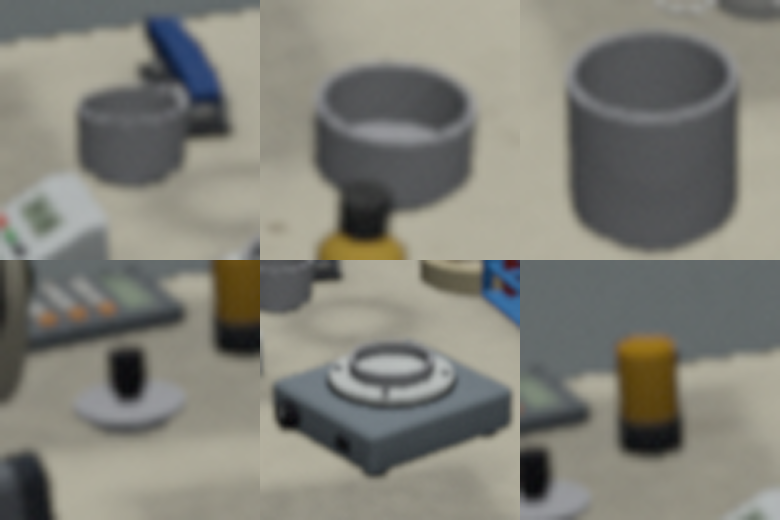

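```bash
python3 - <<'E'
import cv2,numpy as np
a=cv2.imread('pics/top0.png');s=cv2.imread('pics/side0.png')
def f(im,p,r,fn):
    z=cv2.resize(im[p[1]-r:p[1]+r,p[0]-r:p[0]+r],(390,390),interpolation=cv2.INTER_CUBIC)
    z=cv2.convertScaleAbs(z,alpha=1.5)
    for k in range(0,2*r,4):
        q=int((k+.5)*390/2/r)
        z[q,::6]=(0,255,255);z[::6,q]=(0,255,255)
        cv2.putText(z,str(p[0]-r+k),(q-8,8),0,.3,(0,0,255));cv2.putText(z,str(p[1]-r+k),(0,q+3),0,.3,(0,0,255))
    return z
P=[(205,208),(436,209),(448,271),(311,205)]
F=[f(a,p,18 if i<3 else 24,'') for i,p in enumerate(P)]
cv2.imwrite('pics/z3.png',np.hstack(F[:2]));cv2.imwrite('pics/z4.png',np.hstack(F[2:]))
E
```

```text
(no output)
```

View pics/z3.png

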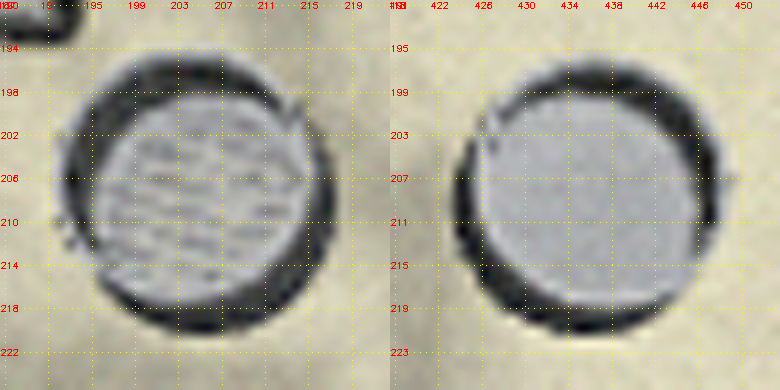

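View pics/z4.png

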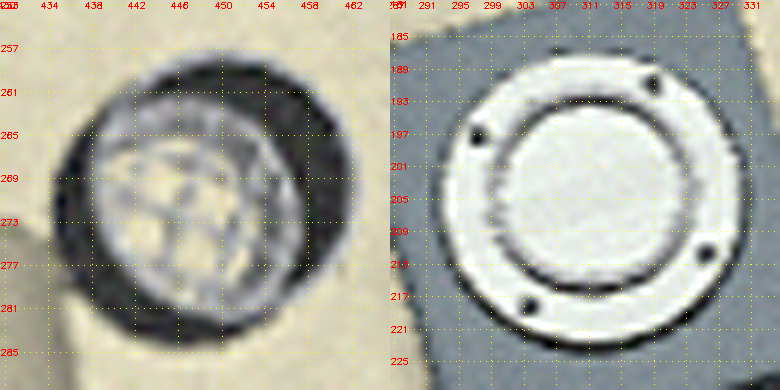

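```bash
cat > meas.py <<'E'
from h import *
from scipy.optimize import least_squares
from scipy.ndimage import map_coordinates
def cyl(c,ctr,z,r,a0,a1,dark2light=True,rng=(7,17)):
    g=cv2.cvtColor(c['image'],cv2.COLOR_RGB2GRAY).astype(float)
    P=[]
    for a in np.radians(np.arange(a0,a1+1,6)):
        rr=np.arange(rng[0],rng[1],.25)
        v=map_coordinates(g,[ctr[1]+rr*np.sin(a),ctr[0]+rr*np.cos(a)],order=1)
        v=np.convolve(v,np.ones(3)/3,'same');d=(v[2:]-v[:-2])*(1 if dark2light else -1);d[:2]=0;d[-2:]=0
        k=np.argmax(d)+1
        P.append(onz(c,ctr[0]+rr[k]*np.cos(a),ctr[1]+rr[k]*np.sin(a),z)[:2])
    P=np.array(P)
    s=least_squares(lambda q:np.hypot(*(P-q).T)-r,P.mean(0),loss='soft_l1',f_scale=1).x
    s2=least_squares(lambda q:np.hypot(*(P-q[:2]).T)-q[2],[*P.mean(0),r],loss='soft_l1').x
    return s.round(1),s2.round(1),np.median(abs(np.hypot(*(P-s).T)-r)).round(1)
E
python3 - <<'E'
from meas import *
c=ld('top0')
for n,ct,h,a in(('fine',(204.5,207.5),42,-126),('pan',(436.3,208.5),36,-53),('coarse',(449,270.5),60,-36)):
    print(n,'rim in',cyl(c,ct,h,27,a-50,a+50,rng=(9,14)),'wall z8',cyl(c,ct,8,30,a+130,a+230,rng=(9,17)))
# plate
print('plate46',cyl(c,(311.7,205.3),46,42,0,354,False,(15,21)))
# ring dark centre
print('lid',cyl(c,(195.3,277.5),12,30,0,354,True,(9,15)),'knob',cyl(c,(193.2,276),40,10.5,160,300,True,(2.5,7)))
for n,p,z in(('timer',(245,240),17),('case',(161,240),60),('bottle',(478,233),60),('tally',(394,235),20),('petri',(320,286),14)): print(n,onz(c,*p,z).round(0))
E
```

```text
fine rim in (array([565. , 280.1]), array([566.2, 281.1,  25.7]), np.float64(0.4)) wall z8 (array([566.3, 281. ]), array([566. , 280.8,  29.7]), np.float64(0.2))
pan rim in (array([ 561.2, -283. ]), array([ 561.7, -283.3,   26.5]), np.float64(0.2)) wall z8 (array([ 561.9, -284.6]), array([ 562.1, -284.7,   30.2]), np.float64(0.2))
coarse rim in (array([ 434.3, -342.4]), array([ 405.6, -304.3,   26.6]), np.float64(5.5)) wall z8 (array([ 406.2, -305.7]), array([ 405.9, -305.2,   29.5]), np.float64(0.2))
plate46 (array([564.8,  19.6]), array([565. ,  19.8,  43.5]), np.float64(1.6))
lid (array([395. , 296.8]), array([395.1, 296.7,  29.5]), np.float64(1.9)) knob (array([396. , 300.3]), array([396.6, 300.9,   9.9]), np.float64(0.4))
timer [486. 180.  17.]
case [477. 375.  60.]
bottle [ 492. -375.   60.]
tally [ 496. -179.   20.]
petri [374.   0.  14.]
```

```bash
cat >> h.py <<'E'
from scipy.spatial.transform import Rotation as Ro
def go(x,y,z,):
    s=ctrl.sense();q=s['ee_rot'];R=Ro.from_quat([q[1],q[2],q[3],q[0]]).as_matrix()
    p=s['eef_pos'];d=np.array([x,y,z])-p
    print('t',round(s['time_s'],2),'p',p.round(1),'tool d mm',(R.T@d).round(1),'grip',round(s['grip_width'],3),'F',s['force'].round(1))
    return R
E
python3 - <<'E'
from h import *
R=go(561.7,-284,120);print(R.round(3))
E
```

```text
t 0.1 p [ 179.9 -493.   238.8] tool d mm [ 119.   -65.3 -430.3] grip 1.002 F [ 0.2  0.4 -0.1]
[[-0.     0.343 -0.939]
 [ 0.001 -0.939 -0.343]
 [-1.    -0.001 -0.   ]]
```

```bash
python3 -m jog '[[[0,-0.008,-0.0538,0,0,0],[0,-0.008,-0.0538,0,0,0],[0,-0.008,-0.0538,0,0,0],[0,-0.008,-0.0538,0,0,0],[0.01,-0.008,-0.0538,0,0,0],[0.02,-0.008,-0.0538,0,0,0],[0.02,-0.008,-0.0538,0,0,0],[0.02,-0.009,-0.0538,0,0,0],[0.02,0,0,0,0,0],[0.02,0,0,0,0,0],[0.01,0,0,0,0,0],[0,0,0,0,0,0]]]' 0 40; python3 - <<'E'
from h import *
R=go(561.7,-284,18);print(R.round(3))
E
```

```text
time_s: 1.6
eef_pos: [561.7, -284.6, 118.9]
ee_rot: [-0.123, -0.696, -0.123, 0.697]
force: [0.7, 0.3, 0.2]
grip_width: 0.996
t 1.6 p [ 561.7 -284.6  118.9] tool d mm [100.9  -0.5  -0.3] grip 0.996 F [0.7 0.3 0.2]
[[-0.001  0.342 -0.94 ]
 [ 0.001 -0.94  -0.342]
 [-1.    -0.001  0.001]]
```

Accurate motion. Descend and grip (closing in place).

```bash
python3 -m jog '[[[0.025,0,0,0,0,0],[0.03,0,0,0,0,0],[0.025,0,0,0,0,0],[0.015,0,0,0,0,0],[0.006,0,0,0,0,0],[0,0,0,0,0,0]]]' 0 40; python3 -m jog '[[[0,0,0,0,0,0],[0,0,0,0,0,0],[0,0,0,0,0,0],[0,0,0,0,0,0],[0,0,0,0,0,0],[0,0,0,0,0,0],[0,0,0,0,0,0],[0,0,0,0,0,0]]]' 255 40; python3 - <<'E'
from h import *
cap('side','s1');cap('top','t1');go(561.7,-284,18)
import cv2
a=cv2.imread('pics/s1.png')[220:360,320:500];cv2.imwrite('pics/s1z.png',cv2.resize(a,None,fx=4,fy=4,interpolation=2))
E
```

```text
time_s: 2.35
eef_pos: [562.2, -284.9, 18.8]
ee_rot: [0.123, 0.696, 0.123, -0.696]
force: [-0.1, 0.0, -0.9]
grip_width: 1.002
time_s: 3.35
eef_pos: [562.4, -284.9, 19.7]
ee_rot: [0.123, 0.697, 0.123, -0.696]
force: [-1.9, 0.2, 6.2]
grip_width: 0.697
t 3.45 p [ 562.4 -284.9   19.7] tool d mm [ 1.7 -1.1  0.3] grip 0.693 F [-2.4  1.1  6.7]
```

View pics/s1z.png

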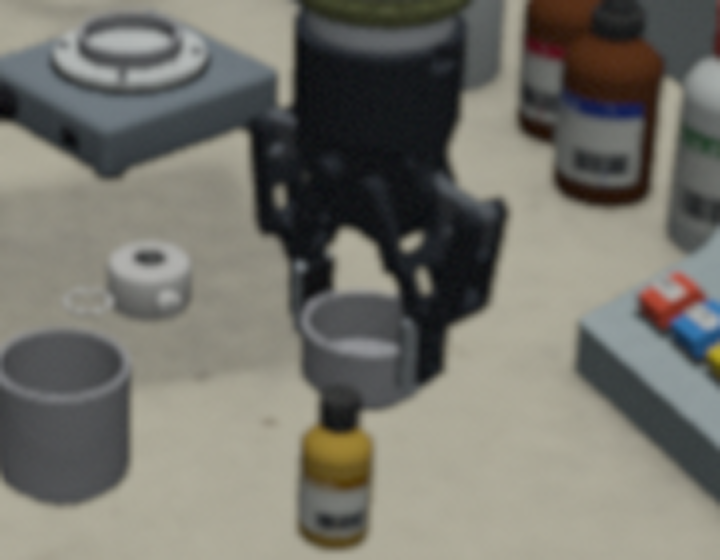

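```bash
python3 -m jog '[[[-0.01,0,0,0,0,0],[-0.03,0,0,0,0,0],[-0.03,0,0,0,0,0],[-0.03,-0.01,-0.004,0,0,0],[0,-0.0456,-0.0174,0,0,0],[0,-0.0456,-0.0174,0,0,0],[0,-0.0456,-0.0174,0,0,0],[0,-0.0456,-0.0174,0,0,0],[0,-0.0456,-0.0174,0,0,0],[0,-0.0456,-0.0174,0,0,0],[0,0,0,0,0,0]]]' 255 40; python3 - <<'E'
from h import *
cap('side','s2');cap('top','t2');go(565,19.7,68)
import cv2
a=cv2.imread('pics/s2.png')[130:270,270:450];cv2.imwrite('pics/s2z.png',cv2.resize(a,None,fx=4,fy=4,interpolation=2))
E
```

```text
time_s: 4.82
eef_pos: [566.4, 21.8, 119.0]
ee_rot: [0.124, 0.696, 0.125, -0.696]
force: [-0.2, -0.1, -1.3]
grip_width: 0.698
t 4.92 p [566.7  19.  118.8] tool d mm [50.8 -1.3  1.4] grip 0.693 F [ 0.3 -0.3 -0.7]
```

View pics/s2z.png

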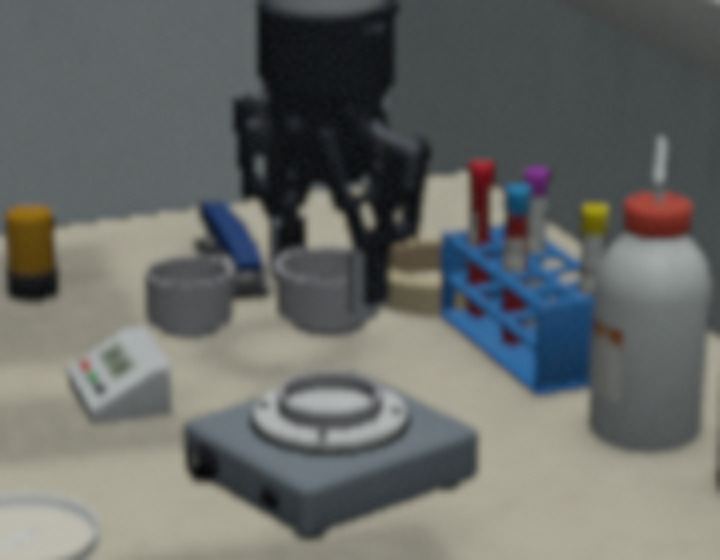

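View pics/t2.png

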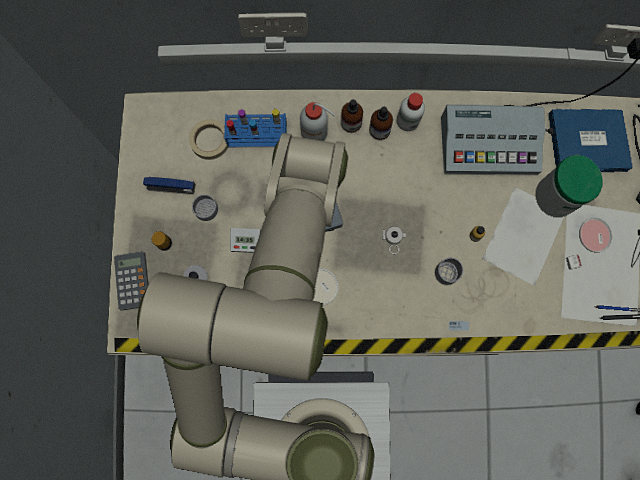

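```bash
python3 - <<'E'
from h import *
c=ld('s2')
print(proj(c,[565,19.7,58]),proj(c,[566,19.5,135]),proj(c,[566,19.5,107]),proj(c,[566,19.5,50]))
E
```

```text
[350.67452037 228.39511264] [351.03929716 196.7834613 ] [351.06738171 208.44704864] [351.11988025 231.55471778]
```

```bash
python3 - <<'E'
import cv2,numpy as np
a=cv2.imread('pics/s2.png');x0,y0=330,186
z=cv2.resize(a[y0:y0+56,x0:x0+50],None,fx=12,fy=10,interpolation=cv2.INTER_CUBIC);z=cv2.convertScaleAbs(z,alpha=1.4)
for k in range(0,56,4):
    q=int((k+.5)*10);z[q,::6]=(0,255,255);cv2.putText(z,str(y0+k),(0,q),0,.35,(0,0,255))
    q=int((k+.5)*12)
    if k<50: z[::6,q]=(0,255,255);cv2.putText(z,str(x0+k),(q-8,10),0,.35,(0,0,255))
cv2.imwrite('pics/s2q.png',z)
E
```

```text
(no output)
```

View pics/s2q.png

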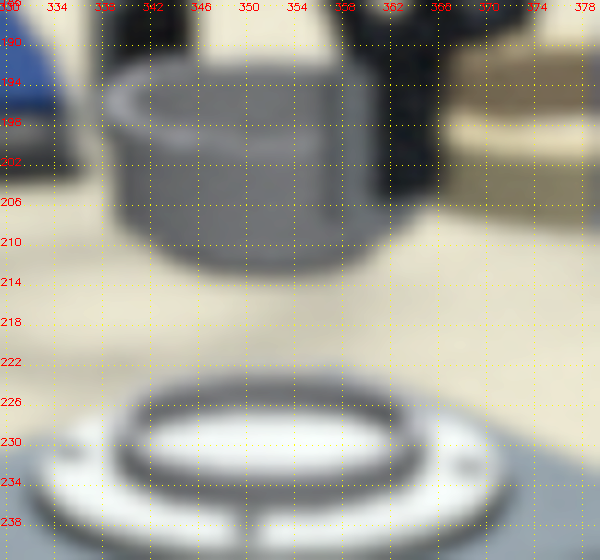

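```bash
python3 -m jog '[[[0.015,-0.001,0.001,0,0,0],[0.015,0,0,0,0,0],[0.01,0,0,0,0,0],[0.005,0,0,0,0,0],[0.002,0,0,0,0,0],[0,0,0,0,0,0]]]' 255 40; python3 - <<'E'
from h import *
go(565,19.7,69.7)
E
```

```text
time_s: 5.68
eef_pos: [565.5, 19.5, 71.5]
ee_rot: [0.123, 0.696, 0.123, -0.696]
force: [0.5, -0.3, -1.3]
grip_width: 0.691
t 5.67 p [565.5  19.5  71.5] tool d mm [ 1.8 -0.3  0.4] grip 0.691 F [ 0.5 -0.3 -1.3]
```

```bash
python3 -m jog '[[[0.001,0,0,0,0,0],[0,0,0,0,0,0]]]' 255 40;python3 -m jog '[[[0,0,0,0,0,0],[0,0,0,0,0,0],[0,0,0,0,0,0],[0,0,0,0,0,0],[0,0,0,0,0,0]]]' 0 40; python3 - <<'E'
from h import *
cap('side','s3');go(565,19.7,69.7)
import cv2
a=cv2.imread('pics/s3.png')[160:260,300:430];cv2.imwrite('pics/s3z.png',cv2.resize(a,None,fx=5,fy=5,interpolation=2))
E
```

```text
time_s: 5.92
eef_pos: [565.4, 19.5, 70.4]
ee_rot: [0.123, 0.696, 0.123, -0.696]
force: [-0.2, -0.6, -0.6]
grip_width: 0.694
time_s: 6.55
eef_pos: [565.3, 19.5, 70.3]
ee_rot: [-0.123, -0.696, -0.123, 0.696]
force: [0.3, 0.4, -0.4]
grip_width: 0.999
t 6.6 p [565.3  19.5  70.3] tool d mm [ 0.6 -0.3  0.3] grip 1.0 F [ 0.4  0.3 -0. ]
```

View pics/s3z.png

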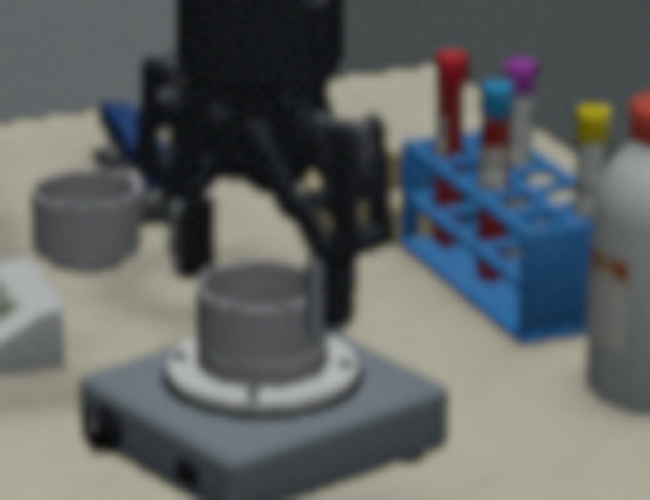

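```bash
python3 -m jog '[[[-0.02,0,0,0,0,0],[-0.025,0,0,0,0,0],[-0.02,0,0,0,0,0],[0,-0.035,-0.0131,0,0,0],[0,-0.0421,-0.0153,0,0,0],[0,-0.0421,-0.0153,0,0,0],[0,-0.0421,-0.0153,0,0,0],[0,-0.0421,-0.0153,0,0,0],[0,-0.0421,-0.0153,0,0,0],[0,0,0,0,0,0]]]' 0 40; python3 - <<'E'
from h import *
c=cap('top','t3')
R=go(566,281,22);print(R.round(3))
cv2.imwrite('pics/t3z.png',cv2.resize(c['image'][130:300,130:420,::-1],None,fx=2.7,fy=2.7))
E
```

```text
time_s: 7.85
eef_pos: [564.7, 283.5, 135.0]
ee_rot: [0.124, 0.696, 0.124, -0.696]
force: [-0.5, 0.5, 0.4]
grip_width: 0.999
t 7.9 p [565.  281.8 135. ] tool d mm [113.    1.1  -0.7] grip 1.005 F [-0.2 -0.8 -0.2]
[[-0.     0.345 -0.939]
 [-0.    -0.939 -0.345]
 [-1.     0.     0.   ]]
```

View pics/t3z.png

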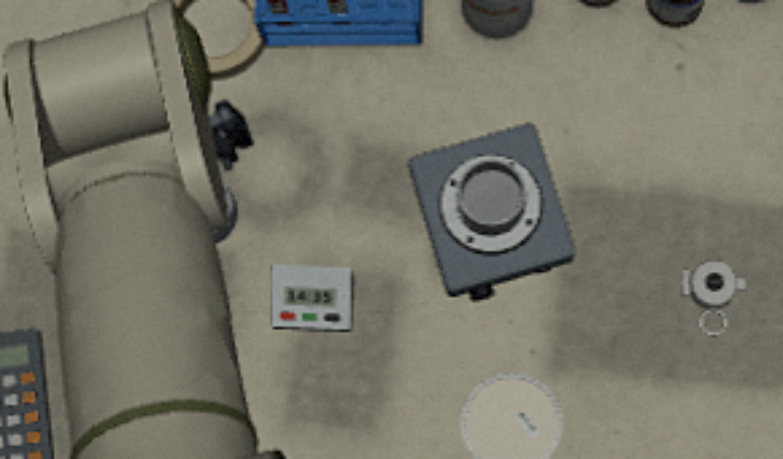

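```bash
python3 - <<'E'
from meas import *
c=ld('t3')
print(cyl(c,(311.5,203),86,27,-140,-40,rng=(9,14)))
E
python3 -m jog '[[[0.025,0.001,-0.001,0,0,0],[0.03,0,0,0,0,0],[0.03,0,0,0,0,0],[0.02,0,0,0,0,0],[0.008,0,0,0,0,0],[0,0,0,0,0,0]]]' 0 40; python3 -m jog '[[[0,0,0,0,0,0],[0,0,0,0,0,0],[0,0,0,0,0,0],[0,0,0,0,0,0],[0,0,0,0,0,0],[0,0,0,0,0,0]]]' 255 40; python3 - <<'E'
from h import *
go(566,281,22)
E
```

```text
(array([563.3,  19.3]), array([561.9,  19.3,  28.2]), np.float64(0.2))
time_s: 8.65
eef_pos: [566.9, 280.1, 22.6]
ee_rot: [0.123, 0.696, 0.123, -0.696]
force: [-0.1, 0.3, -0.0]
grip_width: 0.999
time_s: 9.4
eef_pos: [567.3, 280.5, 23.6]
ee_rot: [0.123, 0.697, 0.123, -0.696]
force: [0.1, -0.4, 6.2]
grip_width: 0.675
t 9.4 p [567.3 280.5  23.6] tool d mm [ 1.6 -0.9  1.1] grip 0.675 F [ 0.1 -0.4  6.2]
```

```bash
python3 -m jog '[[[-0.012,0,0,0,0,0],[-0.03,0,0,0,0,0],[-0.04,0,0,0,0,0],[-0.03,0.014,0.005,0,0,0],[0,0.046,0.0172,0,0,0],[0,0.046,0.0172,0,0,0],[0,0.046,0.0172,0,0,0],[0,0.046,0.0172,0,0,0],[0,0.046,0.0172,0,0,0],[0,0,0,0,0,0],[0,0,0,0,0,0]]]' 255 40; python3 - <<'E'
from h import *
a=cap('side','s4')['image'][:,:,::-1];go(565.5,19.9,101.5);x0,y0=330,172
z=cv2.resize(a[y0:y0+56,x0:x0+50],None,fx=12,fy=10,interpolation=cv2.INTER_CUBIC);z=cv2.convertScaleAbs(z,alpha=1.4)
for k in range(0,56,4):
    q=int((k+.5)*10);z[q,::6]=(0,255,255);cv2.putText(z,str(y0+k),(0,q),0,.35,(0,0,255))
    q=int((k+.5)*12)
    if k<50: z[::6,q]=(0,255,255);cv2.putText(z,str(x0+k),(q-8,10),0,.35,(0,0,255))
cv2.imwrite('pics/s4q.png',z)
E
```

```text
time_s: 10.78
eef_pos: [564.7, 20.2, 134.6]
ee_rot: [0.123, 0.696, 0.123, -0.696]
force: [-0.8, 0.2, -1.3]
grip_width: 0.676
t 10.82 p [564.7  20.7 134.6] tool d mm [33.1  1.  -0.5] grip 0.677 F [ 0.8  0.3 -1.3]
```

View pics/s4q.png

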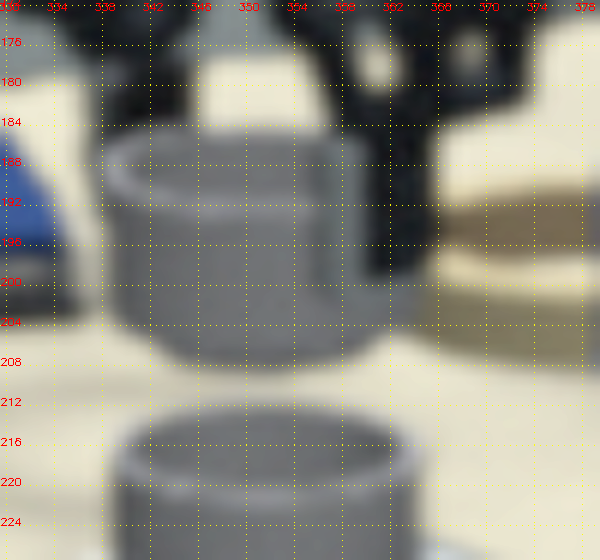

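```bash
python3 -m jog '[[[0.01,0.001,-0.001,0,0,0],[0.01,0,0,0,0,0],[0.007,0,0,0,0,0],[0.003,0,0,0,0,0],[0.001,0,0,0,0,0],[0,0,0,0,0,0]]]' 255 40; python3 -m jog '[[[0.001,0,0,0,0,0],[0.001,0,0,0,0,0],[0,0,0,0,0,0]]]' 255 40
```

```text
time_s: 11.58
eef_pos: [566.2, 19.2, 103.5]
ee_rot: [0.123, 0.696, 0.123, -0.696]
force: [-0.2, -0.6, 0.0]
grip_width: 0.676
time_s: 11.95
eef_pos: [566.1, 19.2, 101.6]
ee_rot: [0.123, 0.696, 0.123, -0.696]
force: [-1.4, 0.6, 2.2]
grip_width: 0.675
```

```bash
python3 -m jog '[[[0,0,0,0,0,0],[0,0,0,0,0,0],[0,0,0,0,0,0],[0,0,0,0,0,0],[0,0,0,0,0,0]]]' 0 40; python3 -m jog '[[[-0.02,0,0,0,0,0],[-0.03,0,0,0,0,0],[-0.03,0,0,0,0,0],[-0.02,0,0,0,0,0],[0,0,0,0,0,0]]]' 0 40; python3 - <<'E'
from h import *
cap('side','s5');R=go(406,-305.2,120);print(R.round(3))
a=cv2.imread('pics/s5.png')[160:260,300:430];cv2.imwrite('pics/s5z.png',cv2.resize(a,None,fx=5,fy=5,interpolation=2))
E
```

```text
time_s: 12.58
eef_pos: [566.1, 19.3, 101.3]
ee_rot: [0.123, 0.696, 0.123, -0.696]
force: [0.4, -0.1, 0.9]
grip_width: 1.004
time_s: 13.2
eef_pos: [566.6, 19.2, 202.5]
ee_rot: [0.123, 0.697, 0.123, -0.695]
force: [0.3, 1.5, 0.4]
grip_width: 0.999
t 13.25 p [566.1  19.3 201.1] tool d mm [ 81.1 250.  261.6] grip 1.001 F [ 0.1  1.  -0.9]
[[ 0.     0.343 -0.939]
 [-0.    -0.939 -0.343]
 [-1.     0.    -0.   ]]
```

View pics/s5z.png

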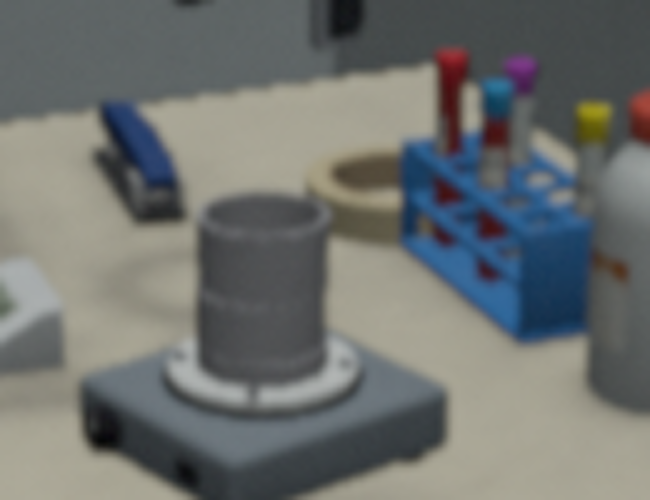

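```bash
python3 -m jog '[[[0,0.0357,0.0374,0,0,0],[0,0.0357,0.0374,0,0,0],[0,0.0357,0.0374,0,0,0],[0,0.0357,0.0374,0,0,0],[0.01,0.0357,0.0374,0,0,0],[0.02,0.0357,0.0374,0,0,0],[0.03,0.0357,0.0374,0,0,0],[0.021,0,0,0,0,0],[0,0,0,0,0,0],[0,0,0,0,0,0]]]' 0 40; python3 - <<'E'
from meas import *
c=cap('top','t5');go(406,-305.2,30)
print(cyl(c,(311.5,201),120,27,-140,-40,rng=(9,14)))
E
```

```text
time_s: 14.5
eef_pos: [406.1, -304.9, 120.6]
ee_rot: [0.123, 0.696, 0.123, -0.696]
force: [0.1, -0.8, 0.6]
grip_width: 1.0
t 14.55 p [ 406.3 -305.   121. ] tool d mm [91.   0.   0.4] grip 1.0 F [-0.2  0.3  0.2]
(array([601. ,  23.1]), array([555.5,  18.4,  22.7]), np.float64(3.0))
```

```bash
python3 -m jog '[[[0.02,0,0,0,0,0],[0.03,0,0,0,0,0],[0.025,0,0,0,0,0],[0.012,0,0,0,0,0],[0.004,0,0,0,0,0],[0,0,0,0,0,0]]]' 0 40; python3 -m jog '[[[0,0,0,0,0,0],[0,0,0,0,0,0],[0,0,0,0,0,0],[0,0,0,0,0,0],[0,0,0,0,0,0],[0,0,0,0,0,0]]]' 255 40; python3 - <<'E'
from h import *
go(406,-305.2,30)
E
```

```text
time_s: 15.3
eef_pos: [406.1, -305.4, 29.9]
ee_rot: [0.123, 0.696, 0.123, -0.696]
force: [-0.1, 0.2, 0.0]
grip_width: 1.002
time_s: 16.05
eef_pos: [406.0, -305.5, 30.2]
ee_rot: [0.123, 0.697, 0.123, -0.696]
force: [-1.9, 2.5, 6.0]
grip_width: 0.69
t 16.05 p [ 406.  -305.5   30.2] tool d mm [ 0.2 -0.3 -0.1] grip 0.69 F [-1.9  2.5  6. ]
```

```bash
python3 -m jog '[[[-0.012,0,0,0,0,0],[-0.035,0,0,0,0,0],[-0.05,0,0,0,0,0],[-0.045,-0.01,-0.01,0,0,0],[-0.008,-0.034,-0.0357,0,0,0],[0,-0.0344,-0.036,0,0,0],[0,-0.0344,-0.036,0,0,0],[0,-0.0344,-0.036,0,0,0],[0,-0.0344,-0.036,0,0,0],[0,-0.0344,-0.036,0,0,0],[0,-0.0344,-0.036,0,0,0],[0,0,0,0,0,0]]]' 255 40; python3 - <<'E'
from h import *
a=cap('side','s6')['image'][:,:,::-1];go(566,19.5,142);x0,y0=330,152
z=cv2.resize(a[y0:y0+56,x0:x0+50],None,fx=12,fy=10,interpolation=cv2.INTER_CUBIC);z=cv2.convertScaleAbs(z,alpha=1.4)
for k in range(0,56,4):
    q=int((k+.5)*10);z[q,::6]=(0,255,255);cv2.putText(z,str(y0+k),(0,q),0,.35,(0,0,255))
    q=int((k+.5)*12)
    if k<50: z[::6,q]=(0,255,255);cv2.putText(z,str(x0+k),(q-8,10),0,.35,(0,0,255))
cv2.imwrite('pics/s6q.png',z)
E
```

```text
time_s: 17.55
eef_pos: [566.3, 22.4, 179.8]
ee_rot: [0.124, 0.696, 0.124, -0.696]
force: [-0.9, -0.9, -1.9]
grip_width: 0.687
t 17.6 p [565.9  20.8 179.7] tool d mm [37.7  1.3  0.3] grip 0.691 F [ 0.9 -0.3 -1.1]
```

View pics/s6q.png

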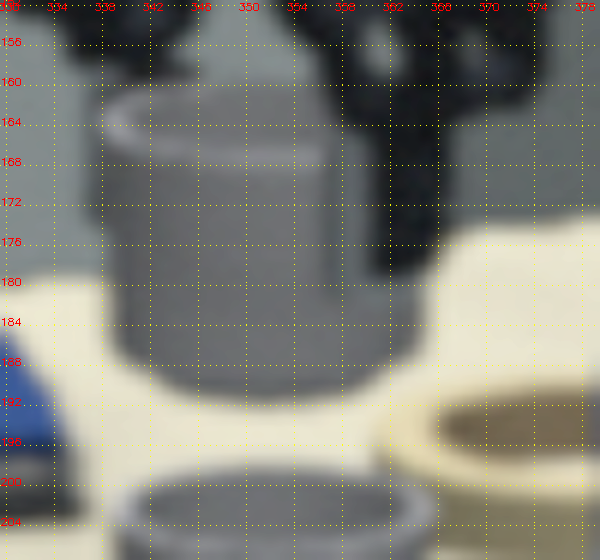

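```bash
python3 -m jog '[[[0.012,0,-0.0007,0,0,0],[0.012,0,0,0,0,0],[0.007,0,0,0,0,0],[0.003,0,0,0,0,0],[0.0015,0,0,0,0,0],[0,0,0,0,0,0]]]' 255 40; python3 -m jog '[[[0.001,0,0,0,0,0],[0.001,0,0,0,0,0],[0,0,0,0,0,0]]]' 255 40
```

```text
time_s: 18.35
eef_pos: [566.5, 19.9, 144.0]
ee_rot: [0.123, 0.696, 0.123, -0.696]
force: [0.6, 0.3, -1.1]
grip_width: 0.684
time_s: 18.73
eef_pos: [566.6, 19.9, 142.3]
ee_rot: [0.123, 0.697, 0.123, -0.696]
force: [-0.7, 1.0, 3.1]
grip_width: 0.688
```

```bash
python3 -m jog '[[[0,0,0,0,0,0],[0,0,0,0,0,0],[0,0,0,0,0,0],[0,0,0,0,0,0],[0,0,0,0,0,0]]]' 0 40; python3 -m jog '[[[-0.02,0,0,0,0,0],[-0.03,0,0,0,0,0],[-0.03,0,0,0,0,0],[-0.02,0,0,0,0,0],[0,0,0,0,0,0]]]' 0 40; python3 - <<'E'
from h import *
cap('side','s7');R=go(395.5,299,60);print(R.round(3))
a=cv2.imread('pics/s7.png')[140:250,230:430];cv2.imwrite('pics/s7z.png',cv2.resize(a,None,fx=4,fy=4,interpolation=2))
E
```

```text
time_s: 19.35
eef_pos: [566.5, 19.9, 141.8]
ee_rot: [0.123, 0.696, 0.123, -0.696]
force: [0.5, -0.5, -0.8]
grip_width: 0.999
time_s: 19.98
eef_pos: [566.9, 19.9, 242.9]
ee_rot: [0.123, 0.697, 0.123, -0.695]
force: [-0.3, -1.3, -0.7]
grip_width: 1.0
t 20.02 p [566.4  19.9 241.6] tool d mm [ 181.5 -320.8   65. ] grip 1.0 F [0.2 1.2 0.2]
[[ 0.     0.343 -0.939]
 [-0.    -0.939 -0.343]
 [-1.     0.    -0.   ]]
```

View pics/s7z.png

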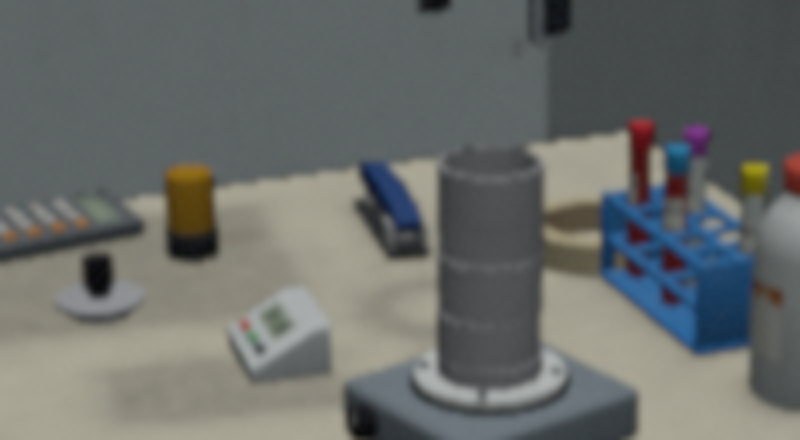

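```bash
python3 - <<'E'
from meas import *
c=ld('top0');im=c['image'].astype(int)
hsv=cv2.cvtColor(c['image'],cv2.COLOR_RGB2HSV)
sub=im[255:300,172:220]; print(sub[22,6::3].tolist())
m=((sub[:,:,0]-sub[:,:,2])<8).astype(np.uint8)
n,l,st,ce=cv2.connectedComponentsWithStats(m);k=1+np.argmax(st[1:,4]);print(st[k],ce[k])
hull=max(cv2.findContours((l==k).astype(np.uint8),0,1)[0],key=cv2.contourArea)
e=cv2.fitEllipse(cv2.convexHull(hull));print('disc',e)
print(onz(c,e[0][0]+172,e[0][1]+255,11))
kn=(sub.sum(2)<200).astype(np.uint8);n,l,st,ce=cv2.connectedComponentsWithStats(kn);k=1+np.argmax(st[1:,4]);print(st[k],ce[k]);
p=ce[k]+[172,255];print(onz(c,*p,36))
# two-view
s=ld('s7');print('side disc pred',proj(s,[395.5,298,12]),proj(s,[395.5,298,40]))
E
```

```text
[[107, 105, 93], [109, 108, 94], [117, 117, 119], [120, 119, 119], [20, 20, 18], [38, 35, 39], [18, 17, 21], [129, 129, 131], [121, 123, 124], [118, 120, 122], [108, 105, 93], [132, 127, 111], [132, 135, 113], [140, 140, 120]]
[ 11  10  25  25 479] [22.74321503 21.93110647]
disc ((22.772418975830078, 21.962862014770508), (24.326374053955078, 24.499921798706055), 54.867122650146484)
[396.53429025 300.90804097  11.        ]
[17 17 10  9 69] [21.17391304 20.75362319]
[395.83646346 299.74568091  36.        ]
side disc pred [253.02966203 215.10516763] [252.25377894 205.30510734]
```

```bash
python3 -m jog '[[[0,-0.046,0.009,0,0,0],[0,-0.046,0.009,0,0,0],[0,-0.046,0.009,0,0,0],[0,-0.046,0.009,0,0,0],[0.02,-0.046,0.009,0,0,0],[0.04,-0.046,0.009,0,0,0],[0.04,-0.046,0.0094,0,0,0],[0.04,0,0,0,0,0],[0.02,0,0,0,0,0],[0,0,0,0,0,0]]]' 0 40; python3 -m jog '[[[0.02,0,0,0,0,0],[0.02,0,0,0,0,0],[0.01,0,0,0,0,0],[0.006,0,0,0,0,0],[0,0,0,0,0,0]]]' 0 40; python3 - <<'E'
from h import *
cap('side','s8');cap('top','t8');R=go(396.3,300.7,25)
a=cv2.imread('pics/s8.png')[150:250,190:350];cv2.imwrite('pics/s8z.png',cv2.resize(a,None,fx=5,fy=5,interpolation=2))
E
```

```text
time_s: 21.28
eef_pos: [395.2, 300.2, 79.8]
ee_rot: [-0.123, -0.695, -0.123, 0.698]
force: [0.1, -0.4, 0.2]
grip_width: 1.001
time_s: 21.9
eef_pos: [396.7, 300.7, 26.0]
ee_rot: [0.123, 0.696, 0.123, -0.696]
force: [-0.7, 0.1, 0.5]
grip_width: 1.001
t 22.0 p [396.9 300.8  26.3] tool d mm [ 1.3 -0.1  0.6] grip 0.999 F [-0.1  0.1  0.4]
```

View pics/s8z.png

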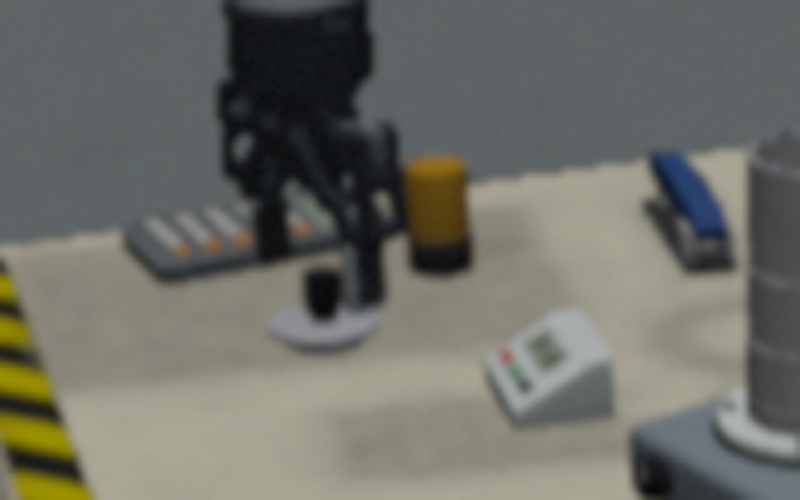

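```bash
python3 -m jog '[[[0,0,0,0,0,0],[0,0,0,0,0,0],[0,0,0,0,0,0],[0,0,0,0,0,0],[0,0,0,0,0,0],[0,0,0,0,0,0],[0,0,0,0,0,0],[0,0,0,0,0,0]]]' 255 40; python3 -m jog '[[[-0.01,0,0,0,0,0],[-0.03,0,0,0,0,0],[-0.05,0,0,0,0,0],[-0.05,0,0,0,0,0],[-0.04,0,0,0,0,0],[0,0,0,0,0,0]]]' 255 40; python3 - <<'E'
from h import *
cap('side','s9');R=go(566.4,19.7,191);print(R.round(3))
a=cv2.imread('pics/s9.png')[90:220,190:370];cv2.imwrite('pics/s9z.png',cv2.resize(a,None,fx=4,fy=4,interpolation=2))
E
```

```text
time_s: 23.0
eef_pos: [396.6, 300.7, 26.0]
ee_rot: [0.123, 0.696, 0.123, -0.696]
force: [-2.3, -1.5, 4.4]
grip_width: 0.234
time_s: 23.75
eef_pos: [397.5, 301.2, 208.8]
ee_rot: [0.123, 0.698, 0.124, -0.694]
force: [-0.3, -0.4, -0.6]
grip_width: 0.227
t 23.8 p [396.7 300.8 206.7] tool d mm [ 15.8 322.2 -63. ] grip 0.227 F [ 0.5  0.2 -1.3]
[[ 0.002  0.343 -0.939]
 [ 0.001 -0.939 -0.343]
 [-1.    -0.    -0.002]]
```

View pics/s9z.png

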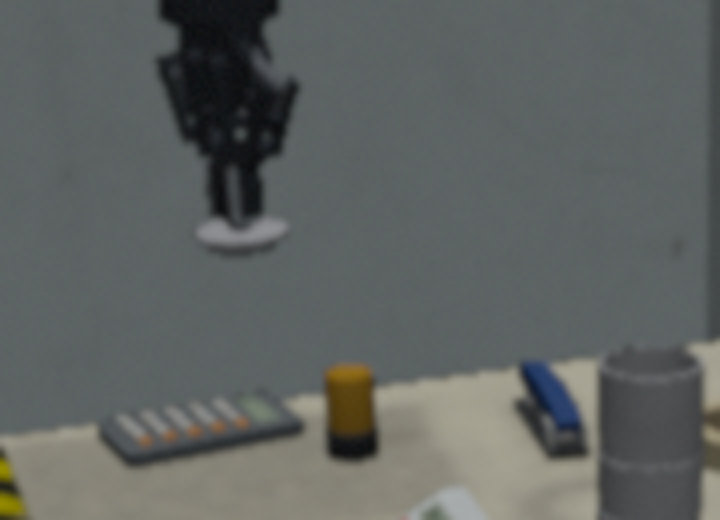

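```bash
python3 -m jog '[[[-0.014,0.02,-0.004,0,0,0],[0,0.0431,-0.0084,0,0,0],[0,0.0431,-0.0084,0,0,0],[0,0.0431,-0.0084,0,0,0],[0,0.0431,-0.0084,0,0,0],[0,0.0431,-0.0084,0,0,0],[0,0.0431,-0.0084,0,0,0],[0,0.0431,-0.0084,0,0,0],[0,0,0,0,0,0],[0,0,0,0,0,0]]]' 255 40; python3 - <<'E'
from h import *
a=cap('side','s10')['image'][:,:,::-1];go(566.4,19.5,190);x0,y0=330,132
z=cv2.resize(a[y0:y0+56,x0:x0+50],None,fx=12,fy=10,interpolation=cv2.INTER_CUBIC);z=cv2.convertScaleAbs(z,alpha=1.4)
for k in range(0,56,4):
    q=int((k+.5)*10);z[q,::6]=(0,255,255);cv2.putText(z,str(y0+k),(0,q),0,.35,(0,0,255))
    q=int((k+.5)*12)
    if k<50: z[::6,q]=(0,255,255);cv2.putText(z,str(x0+k),(q-8,10),0,.35,(0,0,255))
cv2.imwrite('pics/s10q.png',z)
E
```

```text
time_s: 25.05
eef_pos: [565.1, 20.5, 218.6]
ee_rot: [-0.123, -0.696, -0.123, 0.697]
force: [0.2, -0.3, -1.0]
grip_width: 0.229
t 25.1 p [565.1  20.9 219. ] tool d mm [29.   1.7 -0.8] grip 0.229 F [ 0.1  0.9 -1.3]
```

View pics/s10q.png

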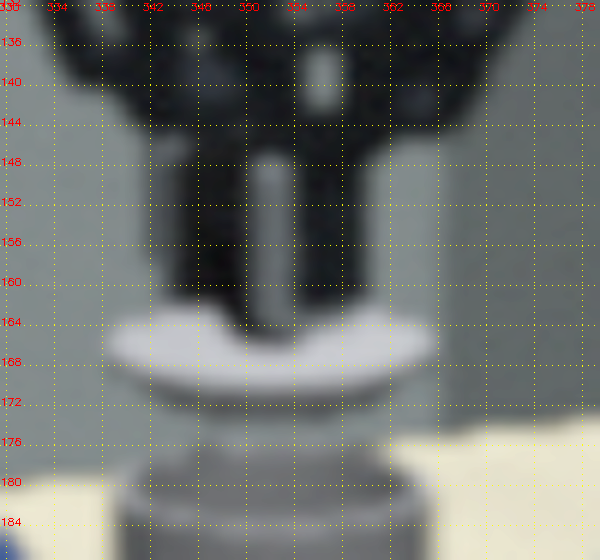

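```bash
python3 -m jog '[[[0.01,0.001,-0.001,0,0,0],[0.008,0,0,0,0,0],[0.006,0,0,0,0,0],[0.002,0,0,0,0,0],[0.001,0,0,0,0,0],[0,0,0,0,0,0]]]' 255 40; python3 -m jog '[[[0.001,0,0,0,0,0],[0.001,0,0,0,0,0],[0,0,0,0,0,0]]]' 255 40
```

```text
time_s: 25.85
eef_pos: [567.2, 19.4, 192.9]
ee_rot: [0.123, 0.696, 0.123, -0.696]
force: [0.0, 0.4, -1.6]
grip_width: 0.226
time_s: 26.22
eef_pos: [567.1, 19.4, 190.7]
ee_rot: [-0.123, -0.696, -0.123, 0.696]
force: [0.3, 0.3, -1.4]
grip_width: 0.227
```

```bash
python3 -m jog '[[[0.001,0,0,0,0,0],[0,0,0,0,0,0]]]' 255 40; python3 -m jog '[[[0.0005,0,0,0,0,0],[0,0,0,0,0,0]]]' 255 40
```

```text
time_s: 26.48
eef_pos: [567.2, 19.4, 190.0]
ee_rot: [0.123, 0.696, 0.123, -0.696]
force: [0.2, 0.2, 1.1]
grip_width: 0.23
time_s: 26.72
eef_pos: [567.3, 19.4, 190.0]
ee_rot: [0.123, 0.697, 0.123, -0.696]
force: [-0.8, 0.5, 5.4]
grip_width: 0.227
```

Contact at the expected height (190). Release and retreat.

```bash
python3 -m jog '[[[0,0,0,0,0,0],[0,0,0,0,0,0],[0,0,0,0,0,0],[0,0,0,0,0,0],[0,0,0,0,0,0],[0,0,0,0,0,0]]]' 0 40; python3 -m jog '[[[-0.02,0,0,0,0,0],[-0.04,0,0,0,0,0],[-0.04,0,0,0,0,0],[-0.03,0,0,0,0,0],[0,0,0.04,0,0,0],[0,0,0.06,0,0,0],[0,0,0.06,0,0,0],[0,0,0.03,0,0,0],[0,0,0,0,0,0]]]' 0 40; python3 - <<'E'
from h import *
cap('side','s11');cap('top','t11');go(566.4,19.7,191)
a=cv2.imread('pics/s11.png')[120:280,220:420];cv2.imwrite('pics/s11z.png',cv2.resize(a,None,fx=3.7,fy=3.7,interpolation=2))
E
```

```text
time_s: 27.48
eef_pos: [567.1, 19.4, 189.3]
ee_rot: [0.123, 0.696, 0.123, -0.696]
force: [-0.1, -0.2, -0.2]
grip_width: 1.001
time_s: 28.6
eef_pos: [387.5, -46.1, 319.9]
ee_rot: [0.123, 0.697, 0.122, -0.696]
force: [0.8, 0.1, -0.2]
grip_width: 1.001
t 28.7 p [388.9 -45.7 319.5] tool d mm [ 128.7   -0.8 -189. ] grip 1.003 F [-0.2  0.4  0.6]
```

View pics/s11z.png

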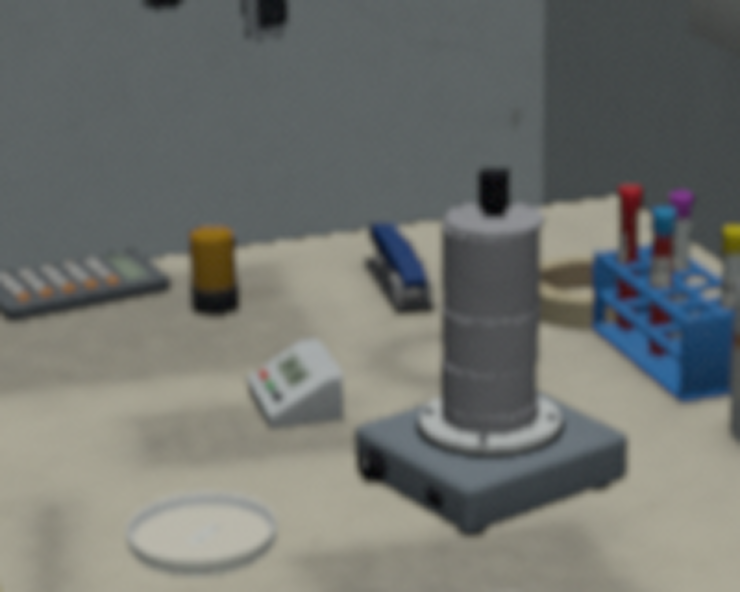

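View pics/t11.png

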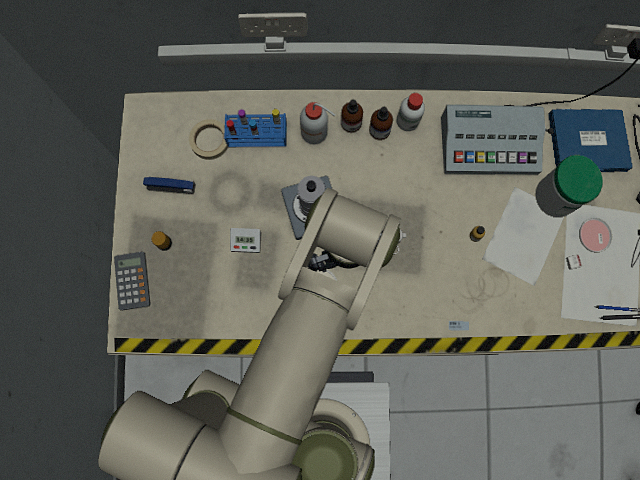

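The stack stands straight with the lid nested, the gripper is well clear, and the bystanders I can see haven't moved.

```bash
python3 - <<'E'
from h import *
workorder.finish_job()
E
```

```text
the job is handed in; nothing more can be done
```

I built the stack on the shaker in order (pan, fine sieve, coarse sieve, lid) and handed the job in at about 29 s of the 96 s allowed. The hand-in reports no verdict.

- **Seating:** The two sieves and the lid each showed a light upward contact force of about 3–7 N within 1 mm of the expected seated height. The pan gave no clear contact reading because I released it about 0.5 mm above its seat. The side pictures after release show it nested.
- **Final pictures:** The side view shows a straight, level column with the seams closed and the lid's knob upright, and the gripper clear of everything. I judged this by eye and took no final position or tilt measurement.
- **Bystanders:** The timer, objective case and oil bottle look unmoved in the last pictures, and so does the petri dish in the side view. The arm hid the tally counter and petri dish from the top camera at the end; the gripper never went low near either.
- **Checks that disagreed:**
  - The top-view fit of the coarse sieve's rim failed before I picked it up, so I used the outer-wall fit.
  - The top-view fit of the stack's rim also failed after the fine sieve, so I aligned the coarse sieve and the lid in the side view, with corrections of about 1 mm.
  - The side camera sat about 1 px (2 mm) off from the top camera, within its stated calibration.

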